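White-check a colour meter on its reference tile

TASK

Lay the black-and-white check tile flat and square in the pocket of the tile holder, face up, either way round, without dropping it. Then take the colour meter out of its dock and hold it upright with its sprung nose on the ringed spot of the tile's white half, pressed lightly so that the nose is about half-way in; never ram it. Finish while still holding the meter there, and leave the green tile, the glassware, the dish, the crucible and the bottle where they are.

Things in the scene. Friction and masses are not known exactly. Their poses are not given: they have to be found in the camera images.
- tile_centre (a point): centre (half-way up) of the check tile: a loose glazed ceramic plate, 76 (its x) by 48 (its y) by 10 mm (its z), about 90 g, lying face up on the bench. Its +x half is white, its -x half black; each half has a ring printed on it. z points up out of the face
- white_spot (a point): the spot to be measured: on the top face of the check tile, in the middle of the white half, 19 mm from the tile's centre along its +x. A thin dark ring of 20 mm inner and 24 mm outer diameter is printed around it. Same axes as the tile
- pocket (a point): centre of the floor of the tile holder's pocket, 14 mm above the bench; z up. Four bright L-shaped corner pieces form the pocket, 79 (x) by 51 mm (y), 1.5 mm wider than the tile on each side; straight walls 3 mm high, then flared outwards by 25 degrees as a lead-in up to 9 mm. Each long side is open over 49 mm, each short side over 27 mm, for the fingers. The seated tile's centre lies 5 mm above this point
- holder: the tile holder: a dark steel plate fixed to the bench, 124 (x) by 92 (y) by 14 mm, with the pocket on its flat top; origin under its middle
- dock: the meter's dock, fixed to the bench: grey foot 120 by 96 by 12 mm and a white sleeve that leans 20 degrees from upright towards the dock's own -x. Origin on the bench. The meter's shoulder rests on the sleeve's floor, 52 mm above the origin; the walls rise 45 mm from it along the leaning axis, 1 mm clear of the meter all round. Draw the meter 80 mm along its axis to free it with its nose
- meter_grip (a point): middle of the grip zone of the colour meter, a loose cordless instrument: white case, 34 (x) by 30 (y) by 120 mm (z), flat sides, rubber on the y sides, screen and green button on -x. z runs along it, nose to top; docked, it leans as the sleeve does (20 to 22 degrees). This point is on its axis, 30 mm below the top, 45 mm above the sleeve's rim; the nose tip is 124 mm from it along -z when the nose is out
- nose_tip (a point): the flat tip of the meter's sprung steel nose, on the meter's axis, 10 mm in diameter, below a grey cone of 22 mm. It moves with the nose; axes as the meter's
- nose (a joint): how far the nose is pushed into the meter, m: 0 = fully out, 0.008 = fully in (hard stop). A spring pushes it out: it starts to move at about 1 N, and takes 0.8 N more for each mm, so about 4.2 N half-way in and 7.4 N fully in
- check_tile: the same check tile; origin in the middle of its underside
- meter: the same colour meter; origin on its axis at the shoulder (lower end of the case), 34 mm above the nose tip, z towards its top; about 180 g
- green_tile: a plain green tile of the same size, with one light ring in its middle, loose on the bench: to be left alone. Origin in the middle of its underside
- tall_beaker: glass beaker, 64 mm wide, 88 mm high; origin under its foot
- small_beaker: glass beaker, 48 mm wide, 60 mm high; origin under its foot
- flask: conical glass flask, 82 mm wide, 116 mm high; origin under its foot
- amber_bottle: amber bottle, 60 mm wide, 130 mm high, black cap; origin under its foot
- crucible: white porcelain crucible, 48 mm wide, 34 mm high; origin under its foot
- petri_dish: clear closed dish, 92 mm wide, 16 mm high; origin under its foot

How it is judged (in metres and radians):
On the way, in this order (a step that is already met when the one before it is completed fails the run):
1. the check tile lies flat and square in the holder's pocket, let go, while the meter is still in its dock (x of tile_centre in the frame of pocket between -0.003 and 0.003 m and y of tile_centre in the frame of pocket between -0.003 and 0.003 m and z of tile_centre in the frame of pocket between 0.003 and 0.0065 m and angle between tile_centre's own z axis and vertical below 0.04 rad and angle between the x axis of tile_centre and the x axis of pocket, either way round below 0.06 rad and contact force between the fingers and check_tile below 0.05 N and distance of meter_grip from where it was at the start of the episode below 0.02 m), for 0.3 s.
2. the meter is gripped and lifted clear of its dock (distance of meter_grip from where it was at the start of the episode above 0.08 m and contact force between the fingers and meter above 1 N and contact force between meter and dock below 0.05 N), for 0.1 s.
At the end, for the whole second after the job is handed in: Tile seated face up, untouched by fingers (3 mm, floor within 1.5 mm, square 0.06 rad, level 0.04 rad); meter gripped, upright within 0.10 rad, nose tip within 6 mm of the white spot, pushed in 1.5 to 6.8 of its 8 mm, pressing the tile with 1 to 9 N; all still through the last second (x of tile_centre in the frame of pocket between -0.003 and 0.003 m and y of tile_centre in the frame of pocket between -0.003 and 0.003 m and z of tile_centre in the frame of pocket between 0.003 and 0.0065 m and angle between tile_centre's own z axis and vertical below 0.04 rad and angle between the x axis of tile_centre and the x axis of pocket, either way round below 0.06 rad and contact force between the fingers and check_tile below 0.05 N and horizontal distance between nose_tip and white_spot below 0.006 m and value of joint nose between 0.0015 and 0.0068 m and contact force between meter and check_tile between 1 and 9 N and angle between meter_grip's own z axis and vertical below 0.1 rad and contact force between the fingers and meter above 2 N and linear speed of each of meter, check_tile below 0.02 m/s); the arm keeps its last pose, push and grip.
It fails at once if the meter is rammed onto the tile (over 18 N) (contact force between meter and check_tile above 18 N).
It fails at once if the tile is let go in mid-air (height (world z) of tile_centre above 0.034 m and contact force between check_tile and anything else below 0.01 N).
It fails at once if the green tile, a glass, the crucible, the dish or the bottle is moved by more than 3 cm (distance of any of green_tile, tall_beaker, small_beaker, flask, amber_bottle, crucible, petri_dish from where it was at the start of the episode above 0.03 m).
It also fails if it takes over 58 s, if anything falls off the work surface, if the arm or the gripper's body presses on something with over 40 N, if the wrist force passes 120 N, or if a joint passes its speed limit or range.

ROBOT

A 6-joint arm with a two-finger parallel gripper is mounted at the origin on the work surface. World frame = base frame: x ahead of the robot, y to its left, z up, the work surface at z = 0. Lengths are in mm, angles in rad, forces in N, time in s.
With the tool pointing down it reaches from about 325 to 775 mm from the base axis. Payload 5.5 kg.
Tool frame: the origin (TCP) lies at the centre of the arm's flange, where the gripper is bolted on; the fingertips stand 173 mm ahead of it and the grasp point (between the pads) lies 155 mm ahead of it; z points along the fingers, y is the direction in which the jaws open and shut (so a half turn about z gives the same grasp; the last joint's range is limited). The gripper opens to 85 mm and grips with 20 to 120 N. Pads are 22 mm wide; open, the fingers measure 114 mm over their backs; the gripper's body (76 mm by 85 mm) begins 54 mm behind the grasp point. The pads swing forward as they close: fully open they stand 13 mm farther back than shut.
Start: joints at [-1.194, 0.091, 1.231, -0, 1.82, -0.057], TCP at [252.195, -544.441, 404.675] pointing down, gripper open.
Joint ranges: [-2.87, 2.87], [-0.86, 2.18], [0.17, 2.46], [-1.51, 4.65], [0.06, 2.69], [-2.65, 2.65]. Speed limits (rad/s): [2.57, 2.57, 3.01, 3.14, 3.14, 3.14].

INTERFACE

Orientations are given as a 3x3 rotation matrix whose columns are the frame's x, y, z axes.
In Python, from rig import get_state, read_camera, job_done gives the robot as it stands.
- The arm moves only by the tool apply_moves, never from a script. Its argument "targets" is a list of rows, each a list of 3 entries, a list of its own where there are three numbers: the shift along the tool's x, y, z in mm, then the turn about the tool's z in degrees, then the gripper command: -1 is shut, 1 is fully open, values between are in proportion. A call has 1 to 20 rows; each row shifts and turns the commanded pose from where the row before left it, along the tool's axes as they then stand; what a row does not reach is not made up. A row lasts 1/10 s, in which the tool goes at most 50 mm and 8.59 degrees, less where a joint would pass 70% of its speed; a pose out of reach is approached as far as the arm can. A call with a gripper value outside its range is refused whole. The fingers move at their own pace and stop on an object; the grip force is fixed at half the most. Time passes only in rows, so rows that do not move let the fingers close. It gives the time, the measured TCP pose, the force and the opening at its end, in the units of the state.
- get_state(): the state, without advancing time (a new reading comes with each control period).
- read_camera(name): name is "scene" or "top" or "wrist"; returns a dict with "frame" (420x560x3 uint8, red, green, blue), "z_map" (420x560 float32, mm along the optical axis (not along the pixel's ray), 0 where there is no reading), "camera_matrix" (3x3 intrinsics, pixels), "k1" (the pictures are not rectified: a ray, as slopes to the right and down, at radius r is drawn at 1 + k1 r^2 times it, then the intrinsics apply), "world_from_camera" (4x4, takes a point from camera to world coordinates); the wrist camera has in their place "mount" (4x4, takes a point from camera to tool coordinates, whose origin is the TCP and whose axes are the flange's). Camera axes: x right, y up, looking along -z (the intrinsics and any distortion apply to the point x, -y, -z); pixel columns grow to the right and rows downward; lengths in mm; the calibration is good to about 2 mm. A picture is of the moment at which its call begins: read the wrist's pose just before it.
- job_done(): hands the job in, once; it reports no verdict.
The state is a dict: "t": time; "q": joint angles; "joint_velocities": joint speeds; "joint_efforts": joint torques, N m; "tcp_pos": TCP position; "eef_rot": TCP orientation; "force": force on the tool from outside, world axes, zero at the start; "torque": the same for the moment, N m; "opening": finger opening in mm.
Only numpy, scipy, OpenCV 4.12 (cv2) and the standard library are available. Lean on these libraries where they do the work, as an engineer would, in place of code of your own. Each camera call takes 0.05 s, during which the arm holds its last target.

## Working session

There is one attempt and no reset: what is moved stays moved. The work goes in short steps, Python scripts to look and compute and a tool call to move; the robot and the scene stay as the last step left them, time stands still between calls to the robot, and variables do not carry over. Pictures are saved under pics/ and viewed, and the job is handed in when it is done.

Besides the shell and the picture viewer there is one more tool, called after "Emit:" as name([rows], argument=value, ...), one row to a line, values as JSON. apply_moves: Moves the arm, as the interface text tells. Its arguments: {"type":"object","properties":{"targets":{"type":"array"}},"required":["targets"]}

```bash
ls; mkdir -p pics
python3 - <<'E'
from rig import get_state, read_camera
import cv2, numpy as np, pickle
s=get_state(); print(s)
for n in ["scene","top","wrist"]:
    c=read_camera(n); cv2.imwrite(f"pics/{n}0.png",c["frame"][:,:,::-1]); pickle.dump((get_state(),c),open(f"{n}0.pkl","wb"))
    print(n,c["camera_matrix"],c["k1"],c.get("world_from_camera"),c.get("mount"))
E
```

```text
pics
{'t': 0.0, 'q': array([-1.19372057e+00,  9.18815432e-02,  1.23190909e+00,  2.77363506e-05,
        1.81980794e+00, -5.67219715e-02]), 'joint_velocities': array([ 0.00078029, -0.00031871, -0.00020125, -0.00085834,  0.00031993,
       -0.00192464]), 'joint_efforts': array([ 1.12955706e-03, -4.58730841e+01, -4.18019021e+01, -2.19569765e-04,
        1.17219510e-02,  9.80218147e-06]), 'tcp_pos': array([ 252.20330124, -544.48282087,  403.52384326]), 'eef_rot': array([[ 9.07373224e-01,  4.20325258e-01, -7.13592458e-04],
       [ 4.20325841e-01, -9.07371298e-01,  1.87488872e-03],
       [ 1.40569770e-04, -2.00116517e-03, -9.99997988e-01]]), 'force': array([-0.73728144, -0.33971559, -0.42713226]), 'torque': array([-0.0496296 , -0.01909538, -0.01481427]), 'opening': 85.21251842195932}
scene [[520.65260722   0.         282.70055005]
 [  0.         520.65260722 205.11073428]
 [  0.           0.           1.        ]] -0.03787885748646719 [[-8.73527133e-01 -3.06241215e-01  3.78373712e-01  1.07149863e+03]
 [ 4.86760791e-01 -5.55573011e-01  6.74093882e-01  8.38061493e+02]
 [ 3.77889334e-03  7.
[... 273 characters left out ...]
[-2.80341355e-02  9.85725417e-01 -1.66010511e-01  4.35074319e+02]
 [-9.99601834e-01 -2.81768471e-02  1.49592312e-03  1.36214711e+01]
 [-3.20308335e-03  1.65986349e-01  9.86122848e-01  1.01084113e+03]
 [ 0.00000000e+00  0.00000000e+00  0.00000000e+00  1.00000000e+00]] None
wrist [[348.42229978   0.         278.4671303 ]
 [  0.         348.42229978 213.3212138 ]
 [  0.           0.           1.        ]] -0.03698835564557807 None [[ 6.21788107e-05  9.48246642e-01  3.17534725e-01  8.17700289e+01]
 [ 9.99999887e-01 -2.08509772e-04  4.26850599e-04  7.54476123e-01]
 [ 4.70968741e-04  3.17534663e-01 -9.48246548e-01  2.95401127e+01]
 [ 0.00000000e+00  0.00000000e+00  0.00000000e+00  1.00000000e+00]]
```

View pics/top0.png

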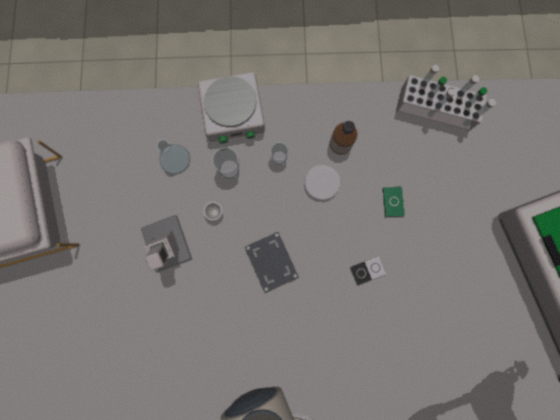

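View pics/scene0.png

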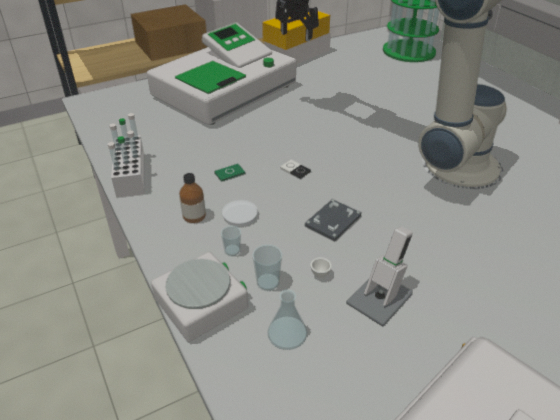

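View pics/wrist0.png

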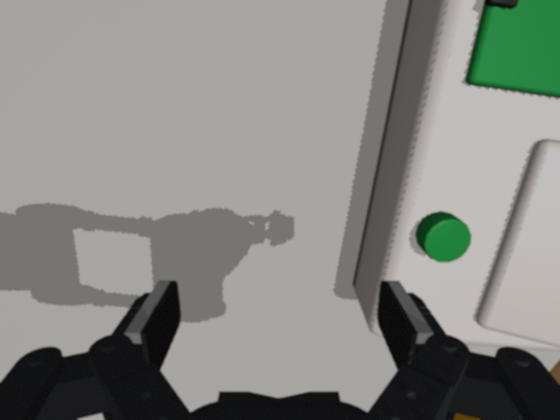

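```bash
cat > h.py <<'E'
import numpy as np, cv2, pickle
from rig import get_state, read_camera
def grab(n,tag=None):
    s=get_state(); c=read_camera(n)
    if n=="wrist":
        T=np.eye(4);T[:3,:3]=s["eef_rot"];T[:3,3]=s["tcp_pos"]; c["W"]=T@c["mount"]
    else: c["W"]=c["world_from_camera"]
    if tag: cv2.imwrite(f"pics/{tag}.png",c["frame"][:,:,::-1])
    return c
def slopes(c,uv):
    K=c["camera_matrix"];uv=np.atleast_2d(uv).astype(float)
    d=np.array([c["k1"],0,0,0,0.])
    return cv2.undistortPoints(uv[:,None,:],K,d,None,None,None).reshape(-1,2)
def onplane(c,uv,z):
    s=slopes(c,uv); d=np.c_[s[:,0],-s[:,1],-np.ones(len(s))]@c["W"][:3,:3].T
    o=c["W"][:3,3]; return o+d*((z-o[2])/d[:,2])[:,None]
def depthpts(c,uv):
    uv=np.atleast_2d(uv); s=slopes(c,uv); z=c["z_map"][uv[:,1].astype(int),uv[:,0].astype(int)]
    p=np.c_[s[:,0],-s[:,1],-np.ones(len(s))]*z[:,None]
    return p@c["W"][:3,:3].T+c["W"][:3,3]
def proj(c,P):
    P=np.atleast_2d(P); q=(P-c["W"][:3,3])@c["W"][:3,:3]
    x=q[:,0]/-q[:,2]; y=q[:,1]/q[:,2]; f=1+c["k1"]*(x*x+y*y); K=c["camera_matrix"]
    return np.c_[K[0,0]*x*f+K[0,2],K[1,1]*y*f+K[1,2]]
E
python3 - <<'E'
from h import *
c=grab("top"); im=c["frame"][:,:,::-1]
cv2.imwrite("pics/t_tile.png",cv2.resize(im[250:295,340:400],None,fx=10,fy=10,interpolation=cv2.INTER_CUBIC))
cv2.imwrite("pics/t_dock.png",cv2.resize(im[205:285,130:210],None,fx=7,fy=7,interpolation=cv2.INTER_CUBIC))
cv2.imwrite("pics/t_hold.png",cv2.resize(im[225:300,235:310],None,fx=7.5,fy=7.5,interpolation=cv2.INTER_CUBIC))
print(onplane(c,[[369,271],[376,268],[361,274]],10),onplane(c,[272,263],14),onplane(c,[166,245],12))
E
```

```text
[[ 440.17547524 -213.74355957   10.        ]
 [ 446.98783367 -231.56974011   10.        ]
 [ 433.45185579 -193.49767867   10.        ]] [[466.59122595  25.28938848  14.        ]] [[518.4189622  288.76056077  12.        ]]
```

View pics/t_tile.png

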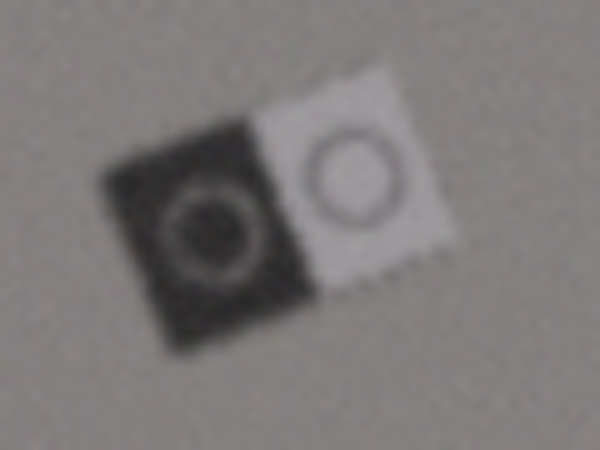

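View pics/t_dock.png

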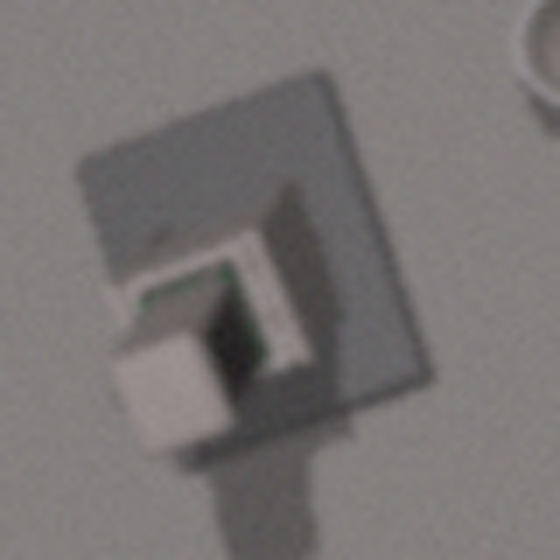

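View pics/t_hold.png

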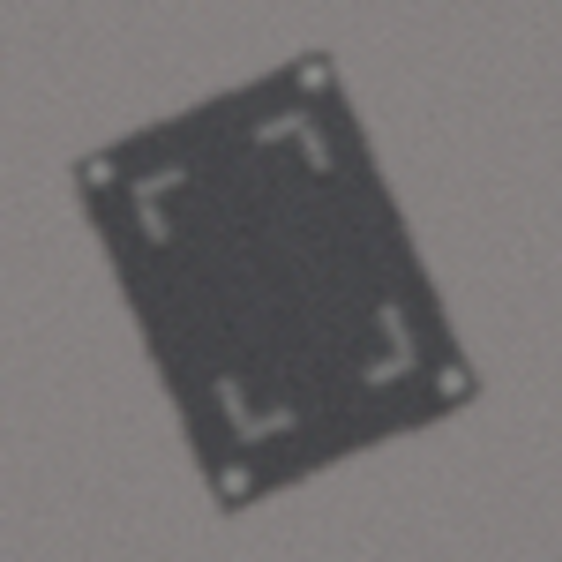

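Emit:
apply_moves([
  [[22,-16,0],0,1],
  [[22,-16,0],0,1],
  [[22,-16,0],0,1],
  [[22,-16,0],0,1],
  [[22,-16,0],0,1],
  [[22,-16,0],0,1],
  [[22,-16,0],0,1],
  [[22,-16,0],0,1],
  [[22,-16,0],0,1],
  [[22,-16,0],0,1],
  [[22,-16,0],0,1],
  [[22,-16,0],0,1],
  [[22,-16,0],0,1],
  [[22,-16,0],0,1],
])

```text
t: 1.6
tcp_pos: [437.9, -210.7, 404.5]
eef_rot: [[0.907, 0.42, -0.0], [0.42, -0.907, 0.0], [-0.0, -0.0, -1.0]]
force: [-0.2, -0.7, -0.6]
opening: 85.5
```

Emit:
apply_moves([
  [[0,0,10],-7.7,1],
  [[0,0,10],-7.7,1],
  [[0,0,10],-7.7,1],
  [[0,0,10],-7.7,1],
  [[0,0,10],-7.7,1],
  [[0,0,10],-7.7,1],
  [[0,0,10],-7.7,1],
  [[0,0,10],-7.7,1],
  [[0,0,10],-7.7,1],
  [[0,0,10],-7.7,1],
  [[0,0,10],-7.7,1],
  [[0,0,0],0,1],
  [[0,0,0],0,1],
])

```text
t: 2.9
tcp_pos: [437.5, -211.7, 294.7]
eef_rot: [[-0.331, 0.944, -0.0], [0.944, 0.331, 0.0], [0.0, -0.0, -1.0]]
force: [0.3, 0.2, -0.1]
opening: 85.8
```

Run:
```python
from h import *
s=get_state(); print(s["t"],s["tcp_pos"],s["q"],s["eef_rot"],s["force"])
c=grab("wrist","w1"); pickle.dump(c,open("w1.pkl","wb"))
print(proj(c,[441,-212,10]))
```

```text
2.9 [ 437.45784861 -211.71692948  294.67762094] [-5.20747306e-01 -2.13216456e-01  1.71717939e+00 -3.34721227e-05
  1.63806975e+00 -8.58433009e-01] [[-3.31302209e-01  9.43524609e-01 -3.98314836e-04]
 [ 9.43524642e-01  3.31302300e-01  1.89955660e-04]
 [ 3.11190462e-04 -3.12887133e-04 -9.99999903e-01]] [ 0.32806838  0.24846901 -0.06590195]
[[282.62500111 209.79666705]]
```

View pics/w1.png

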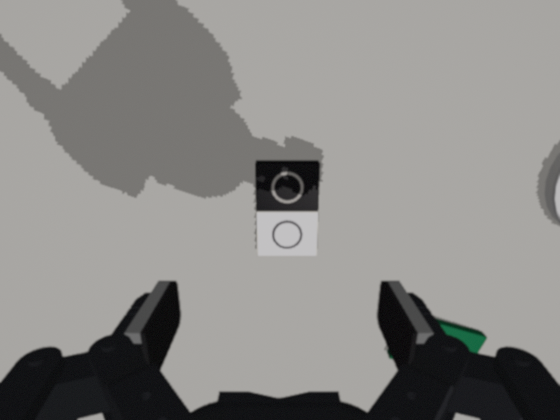

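```bash
cat >> h.py <<'E'
def rect(c,mask):
    n,l,st,ce=cv2.connectedComponentsWithStats(mask.astype(np.uint8))
    i=1+np.argmax(st[1:,4]); cn,_=cv2.findContours((l==i).astype(np.uint8),cv2.RETR_EXTERNAL,cv2.CHAIN_APPROX_NONE)
    cn=max(cn,key=len).reshape(-1,2); return cn,ce[i],st[i]
E
python3 - <<'E'
from h import *
c=pickle.load(open("w1.pkl","rb")); im=c["frame"]; g=im.astype(int).sum(2)/3
sub=np.zeros_like(g,bool); sub[225:,:][:35]=0
ys,xs=np.mgrid[:420,:560]; roi=(ys>150)&(ys<265)&(xs>245)&(xs<330)
for nm,m in(("white",(g>190)&roi),("black",(g<80)&roi)):
    cn,ce,st=rect(c,m); print(nm,ce,st)
    P=onplane(c,cn.astype(float),10)[:,:2].astype(np.float32); r=cv2.minAreaRect(P); print(r)
print(g[205:260,290].astype(int)); print(g[245,245:330].astype(int))
# height check
print(depthpts(c,np.array([[287,245],[287,235],[230,240],[287,210]])))
E
```

```text
white [286.8213628  232.99877225] [ 258  213   59   42 1629]
((450.7984924316406, -229.74639892578125), (45.7755241394043, 34.794921875), 19.306568145751953)
black [286.56103679 183.58946488] [ 255  160   65   51 2392]
((437.6130065917969, -192.8730010986328), (47.990203857421875, 38.67683410644531), 19.354469299316406)
[ 39  40  40  39  43  79 138 179 192 194 193 193 194 192 186 164 126 121
 159 185 193 194 193 193 194 193 194 193 193 193 193 193 193 193 193 194
 193 193 194 191 177 144 129 160 186 193 194 193 193 192 185 172 166 166
 166]
[166 167 166 166 166 167 167 166 165 159 140 145 173 190 193 193 193 193
 193 193 193 193 193 193 194 193 194 194 194 193 188 173 150 129 123 140
 159 170 178 183 185 185 184 183 180 177 169 154 141 126 129 147 166 183
 191 194 193 193 193 193 193 194 193 193 193 193 193 194 193 194 192 183
 165 161 166 166 165 166 166 166 166 166 166 166 166]
[[ 453.85219439 -237.88575035   11.85351597]
 [ 450.87797513 -229.66479556   12.38167633]
 [ 410.03048498 -252.97605586    2.37565439]
 [ 444.0554285  -210.63991556   11.34356384]]
```

Emit:
apply_moves([
  [[-1,3.2,15],0,0.35],
  [[-1,3.3,15],0,0.35],
  [[0,0,15],0,0.35],
  [[0,0,10],0,0.35],
  [[0,0,5],0,0.35],
  [[0,0,0],0,0.35],
  [[0,0,0],0,0.35],
  [[0,0,0],0,0.35],
])

```text
t: 3.75
tcp_pos: [444.5, -211.6, 235.6]
eef_rot: [[-0.335, 0.942, 0.001], [0.942, 0.335, -0.001], [-0.001, 0.001, -1.0]]
force: [0.0, 1.3, 0.3]
opening: 57.8
```

Run:
```python
from h import *
s=get_state(); print(s["t"],s["tcp_pos"],s["opening"])
c=grab("wrist","w2"); pickle.dump(c,open("w2.pkl","wb"))
# finger depth points in tool frame
ys,xs=np.mgrid[0:420:1,0:560:1]; uv=np.c_[xs.ravel(),ys.ravel()]
P=depthpts(c,uv); T=(P-s["tcp_pos"])@s["eef_rot"]
g=c["frame"].reshape(-1,3).mean(1)
ok=(np.abs(T[:,0])<25)&(np.abs(T[:,1])>24)&(np.abs(T[:,1])<70)&(T[:,2]<195)&(c["z_map"].ravel()>0)
for sg in(1,-1):
    m=ok&(T[:,1]*sg>0); Q=T[m]; print(m.sum(),Q.max(0),Q.min(0)); print(np.percentile(Q[:,2],[50,90,99]))
    b=Q[Q[:,2]>np.percentile(Q[:,2],95)]; print(b.mean(0), np.abs(Q[:,1]).min())
```

```text
3.75 [ 444.52143656 -211.57554123  235.57005438] 57.78519981949102
14345 [ 17.81199591  65.5226293  168.16771555] [-13.3381905   24.00415231  84.2846518 ]
[111.54524548 140.96588474 161.60001832]
[  4.18282871  31.86869877 157.79649359] 24.004152311849715
14421 [ 17.87543164 -24.00383352 167.96804543] [-13.65216525 -65.83466028  84.04728321]
[111.58041402 141.03014012 161.75640566]
[  4.19674048 -31.98122623 157.90414531] 24.003833515879506
```

View pics/w2.png

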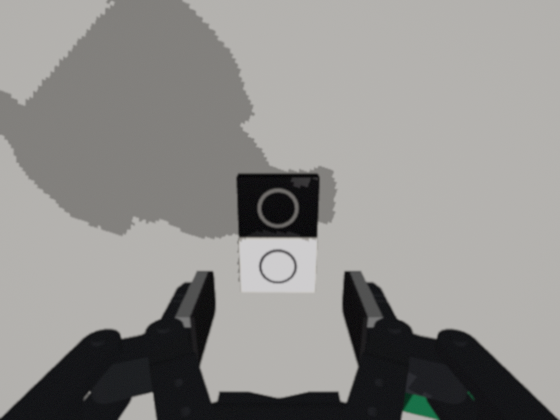

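Emit:
apply_moves([
  [[0,0,15],0,0.35],
  [[0,0,15],0,0.35],
  [[0,0,15],0,0.35],
  [[0,0,10],0,0.35],
  [[0,0,5],0,0.35],
  [[0,0,2],0,0.35],
  [[0,0,0],0,0.35],
  [[0,0,0],0,0.35],
])

```text
t: 4.6
tcp_pos: [444.6, -211.6, 173.3]
eef_rot: [[-0.335, 0.942, 0.001], [0.942, 0.335, -0.001], [-0.001, 0.001, -1.0]]
force: [0.3, 0.6, 0.4]
opening: 57.3
```

Run:
```python
from h import *
c=grab("wrist","w3"); s=get_state(); print(s["tcp_pos"],s["force"])
```

```text
[ 444.57297826 -211.58556523  173.3951649 ] [ 0.30441349 -0.40526481  0.51011918]
```

View pics/w3.png

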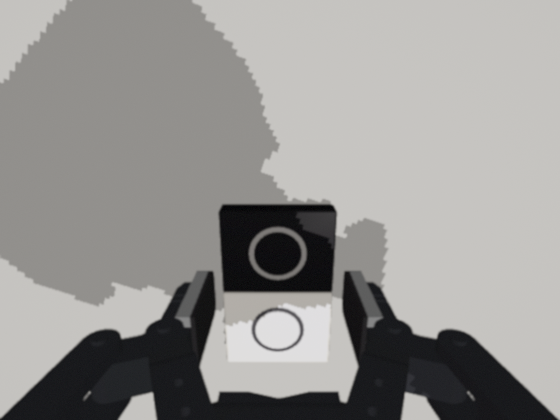

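Emit:
apply_moves([
  [[0,0,0],0,0.2],
  [[0,0,0],0,0.1],
  [[0,0,0],0,0.0],
  [[0,0,0],0,-0.5],
  [[0,0,0],0,-1],
  [[0,0,0],0,-1],
  [[0,0,0],0,-1],
])

```text
t: 5.35
tcp_pos: [444.6, -211.6, 173.8]
eef_rot: [[-0.335, 0.942, 0.001], [0.942, 0.335, -0.001], [-0.001, 0.001, -1.0]]
force: [-1.6, 1.3, 6.0]
opening: 46.1
```

Run:
```python
from h import *
c=grab("wrist","w4"); s=get_state(); print(s["tcp_pos"],s["force"],s["opening"])
pickle.dump((s,c),open("w4.pkl","wb"))
```

```text
[ 444.60719069 -211.58585128  173.75263351] [-1.87433964  0.95718908  5.93897201] 45.872451577508535
```

View pics/w4.png

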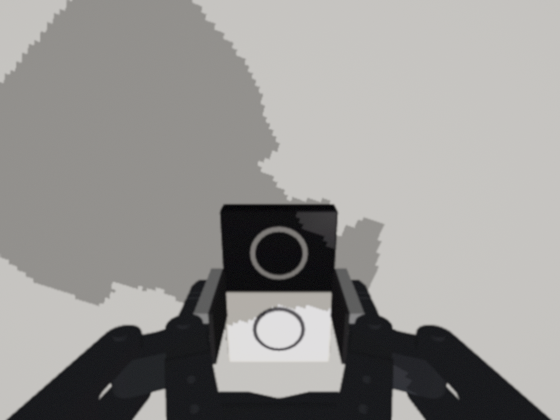

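Emit:
apply_moves([
  [[0,0,-5],0,-1],
  [[0,0,-10],0,-1],
  [[0,0,-20],0,-1],
  [[0,0,-25],0,-1],
  [[0,0,-25],0,-1],
  [[0,0,-25],0,-1],
  [[0,0,-10],0,-1],
  [[0,0,0],0,-1],
  [[0,0,0],0,-1],
])

```text
t: 6.3
tcp_pos: [444.2, -211.3, 291.6]
eef_rot: [[-0.335, 0.942, -0.001], [0.942, 0.335, 0.001], [0.001, -0.001, -1.0]]
force: [-0.1, -0.1, -1.2]
opening: 46.4
```

Run:
```python
from h import *
c=grab("wrist","w5"); s=get_state(); print(s["tcp_pos"],s["force"],s["opening"])
pickle.dump((s,c),open("w5.pkl","wb"))
_,t=pickle.load(open("top0.pkl","rb")); t["W"]=t["world_from_camera"]
g=t["frame"].astype(float).mean(2)
ys,xs=np.mgrid[:420,:560]
# tile in top cam
roi=(ys>250)&(ys<295)&(xs>340)&(xs<400)
bg=np.median(g[roi]); print(bg)
m=roi&(np.abs(g-bg)>22)
m=cv2.morphologyEx(m.astype(np.uint8),cv2.MORPH_CLOSE,np.ones((3,3)))
cn,ce,st=rect(t,m); P=onplane(t,cn.astype(float),10)[:,:2].astype(np.float32)
print("tile top",cv2.minAreaRect(P), onplane(t,ce,10))
roi=(ys>225)&(ys<300)&(xs>235)&(xs<310)
m=roi&(g<bg*0.78); m=cv2.morphologyEx(m.astype(np.uint8),cv2.MORPH_CLOSE,np.ones((5,5)))
cn,ce,st=rect(t,m); P=onplane(t,cn.astype(float),14)[:,:2].astype(np.float32)
print("holder",cv2.minAreaRect(P), onplane(t,ce,14))
```

```text
[ 444.04760926 -211.29814633  290.9823229 ] [-0.07583952 -0.73369286 -1.89160503] 46.58710552442325
128.66666666666666
tile top ((441.2055969238281, -208.2337646484375), (51.58522415161133, 77.24437713623047), 19.16779327392578) [[ 439.05743191 -202.74828109   10.        ]]
holder ((469.64239501953125, 27.804149627685547), (125.70952606201172, 93.07544708251953), 22.667516708374023) [[468.73623936  27.341312    14.        ]]
```

View pics/w5.png

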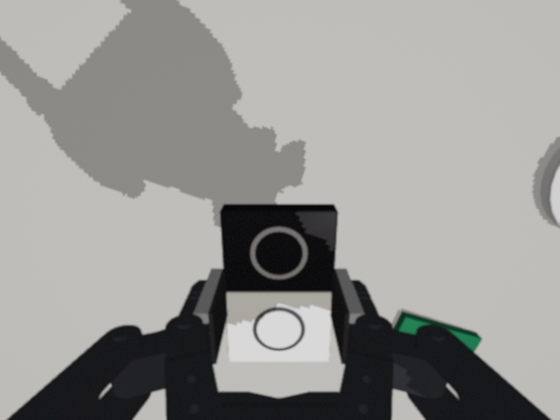

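Emit:
apply_moves([
  [[8,7.6,0],0,-1],
  [[17,15.6,0],0,-1],
  [[17,15.6,0],0,-1],
  [[17,15.6,0],0,-1],
  [[17,15.6,0],0,-1],
  [[17,15.6,0],0,-1],
  [[17,15.6,0],0,-1],
  [[17,15.6,0],0,-1],
  [[17,15.6,0],0,-1],
  [[17,15.6,0],0,-1],
  [[17,15.6,0],0,-1],
  [[17,15.6,0],0,-1],
  [[17,15.6,0],0,-1],
  [[9,8,0],0,-1],
])

```text
t: 7.75
tcp_pos: [561.6, 66.9, 291.2]
eef_rot: [[-0.336, 0.942, -0.002], [0.942, 0.336, 0.001], [0.001, -0.002, -1.0]]
force: [-0.8, 0.1, -0.4]
opening: 46.7
```

Emit:
apply_moves([
  [[0,0,0],-4,-1],
  [[0,0,0],-7.7,-1],
  [[0,0,0],-7.7,-1],
  [[0,0,0],-7.7,-1],
  [[0,0,0],-7.7,-1],
  [[0,0,0],-7.7,-1],
  [[0,0,0],-7.7,-1],
  [[0,0,0],-7.7,-1],
  [[0,0,0],-7.7,-1],
  [[0,0,0],-7.7,-1],
  [[0,0,0],-7.7,-1],
  [[0,0,0],-7.7,-1],
  [[0,0,0],-4.4,-1],
  [[0,0,0],0,-1],
  [[0,0,0],0,-1],
])

```text
t: 9.25
tcp_pos: [561.3, 64.8, 292.1]
eef_rot: [[-0.924, -0.383, -0.001], [-0.383, 0.924, -0.0], [0.001, 0.0, -1.0]]
force: [-0.5, -0.3, -1.6]
opening: 46.2
```

Run:
```python
from h import *
s=get_state();c=grab("wrist","w6");  print(s["tcp_pos"],s["force"],s["opening"],s["q"])
pickle.dump((s,c),open("w6.pkl","wb"))
```

```text
[561.2988675   64.76304942 292.11781055] [-0.48820376 -0.2899123  -1.55648729] 46.168494154696575 [ 5.46817813e-02  4.58282179e-03  1.51890272e+00 -6.74955464e-05
  1.61909829e+00 -1.90928008e+00]
```

View pics/w6.png

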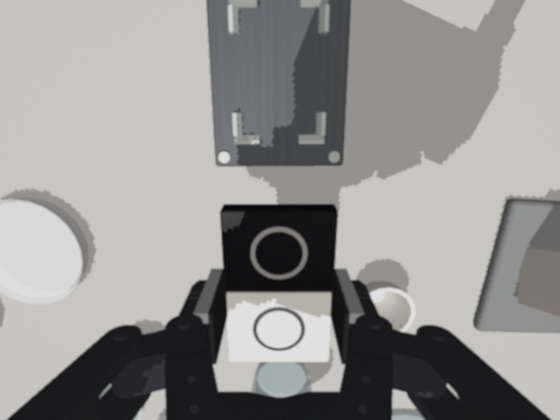

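Emit:
apply_moves([
  [[10,0,0],0,-1],
  [[20,0,0],0,-1],
  [[10,0,0],0,-1],
  [[0,0,0],0,-1],
  [[0,0,0],0,-1],
])

```text
t: 9.8
tcp_pos: [524.5, 49.2, 293.0]
eef_rot: [[-0.923, -0.385, 0.001], [-0.385, 0.923, 0.0], [-0.001, -0.0, -1.0]]
force: [0.8, 0.1, -1.2]
opening: 46.0
```

Run:
```python
from h import *
s=get_state();c=grab("wrist");  print(s["tcp_pos"])
pickle.dump((s,c),open("w7.pkl","wb"))
im=c["frame"][:,:,::-1]
cv2.imwrite("pics/w7.png",cv2.resize(im[0:380,190:370],None,fx=1.58,fy=1.58,interpolation=cv2.INTER_CUBIC))
cv2.imwrite("pics/w7b.png",cv2.resize(im[0:215,195:365],None,fx=4,fy=4,interpolation=cv2.INTER_CUBIC)[:,:,:][:,:800][:600*2:1][::1] if 0 else cv2.resize(im[0:200,195:365],None,fx=3,fy=3,interpolation=cv2.INTER_CUBIC))
```

```text
[524.48982987  49.22062176 293.03300144]
```

View pics/w7b.png

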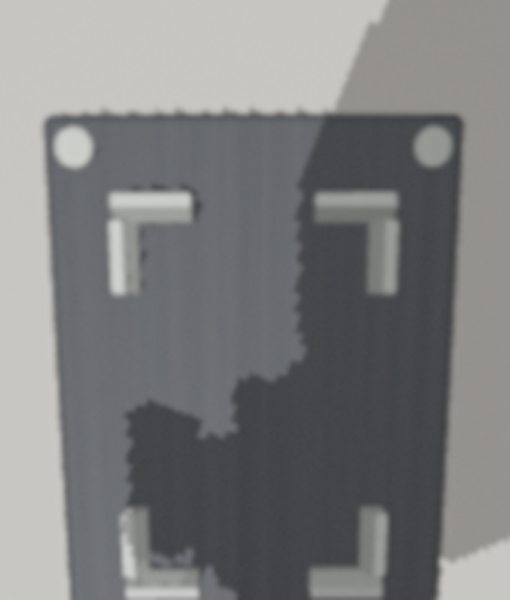

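Run:
```python
from h import *
s6,c6=pickle.load(open("w6.pkl","rb")); s7,c7=pickle.load(open("w7.pkl","rb"))
def edges(c,rows,colrng,thr):
    g=c["frame"].astype(float).mean(2)
# plate corners by line fits on gradients
from numpy.polynomial import polynomial as pl
def edge_x(c,rows,x0,x1,sign):
    g=cv2.GaussianBlur(c["frame"].astype(np.float32).mean(2),(0,0),0.8); out=[]
    for r in rows:
        d=sign*np.gradient(g[r,x0:x1]); k=int(np.argmax(d))
        if 0<k<len(d)-1:
            a,b,e=d[k-1],d[k],d[k+1]; k=k+0.5*(a-e)/(a-2*b+e)
        out.append([x0+k,r])
    return np.array(out)
def edge_y(c,cols,y0,y1,sign):
    g=cv2.GaussianBlur(c["frame"].astype(np.float32).mean(2),(0,0),0.8); out=[]
    for q in cols:
        d=sign*np.gradient(g[y0:y1,q]); k=int(np.argmax(d))
        if 0<k<len(d)-1:
            a,b,e=d[k-1],d[k],d[k+1]; k=k+0.5*(a-e)/(a-2*b+e)
        out.append([q,y0+k])
    return np.array(out)
R=s7["eef_rot"]; o=s7["tcp_pos"]
def tool7(c,uv,z): return ((onplane(c,uv,z)-o)@R)[:,:2]
L=tool7(c7,edge_x(c7,range(50,190,5),200,228,-1),14); Rr=tool7(c7,edge_x(c7,range(50,190,5),330,362,1),14)
F=tool7(c7,edge_y(c7,range(220,340,5),28,48,-1),14); N=tool7(c6,edge_y(c6,list(range(222,340,6)),150,180,1),14)
L6=tool7(c6,edge_x(c6,range(10,150,7),200,225,-1),14); R6=tool7(c6,edge_x(c6,range(10,150,7),335,358,1),14)
for n,E,ax in(("L",L,1),("R",Rr,1),("F",F,0),("N",N,0),("L6",L6,1),("R6",R6,1)):
    p=np.polyfit(E[:,1-ax],E[:,ax],1); print(n,np.median(E[:,ax]),"slope deg",np.degrees(np.arctan(p[0])),"sd",np.std(E[:,ax]-np.polyval(p,E[:,1-ax])))
# tile in hand
for c,s in((c7,s7),pickle.load(open("w5.pkl","rb"))[::-1]):
    P=onplane(c,np.array([[279,253.5],[278.5,329]]),s["tcp_pos"][2]-163.5); print("rings in tool",(P-s["tcp_pos"])@s["eef_rot"])
```

```text
L -45.9395492483395 slope deg 1.1939297543862 sd 1.826060131978593
R 45.55608444608306 slope deg -1.3756165416121529 sd 1.8416058674935007
F 118.84685099108142 slope deg -0.07639847247865486 sd 0.16305918390932453
N -4.709920778481082 slope deg -1.772430322536746 sd 2.180669147794622
L6 -45.90541069980582 slope deg -0.055136677893339904 sd 0.05960312074435602
R6 45.56893943207018 slope deg -0.15503775421631816 sd 0.048653258407042974
rings in tool [[ 19.15688547  -0.46913866 163.4793614 ]
 [-19.04176116  -0.67691923 163.52095832]]
rings in tool [[ 17.89295062   0.39206883 163.53440879]
 [-20.33405131   0.18351855 163.46098322]]
```

Emit:
apply_moves([
  [[10,0,0],0,-1],
  [[20,0.4,0],0,-1],
  [[17,0,0],0,-1],
  [[10,0,10],0,-1],
  [[0,0,20],0,-1],
  [[0,0,20],0,-1],
  [[0,0,20],0,-1],
  [[0,0,10],0,-1],
  [[0,0,5],0,-1],
  [[0,0,0],0,-1],
  [[0,0,0],0,-1],
])

```text
t: 10.95
tcp_pos: [472.1, 27.7, 208.6]
eef_rot: [[-0.923, -0.385, 0.001], [-0.385, 0.923, -0.0], [-0.001, -0.001, -1.0]]
force: [0.1, 0.5, -1.5]
opening: 46.1
```

Run:
```python
from h import *
s=get_state();c=grab("wrist","w8");  print(s["tcp_pos"],s["force"])
t=grab("scene"); im=t["frame"][:,:,::-1]
cv2.imwrite("pics/s8.png",cv2.resize(im[150:270,270:420],None,fx=5,fy=5,interpolation=cv2.INTER_CUBIC))
```

```text
[472.09865427  27.70172997 208.63940659] [ 0.05697954  0.4675376  -1.5056487 ]
```

View pics/w8.png

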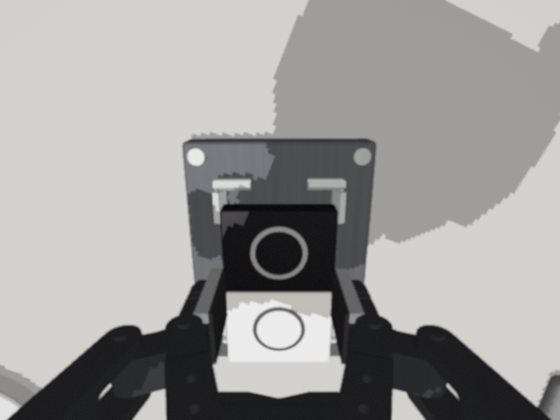

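View pics/s8.png

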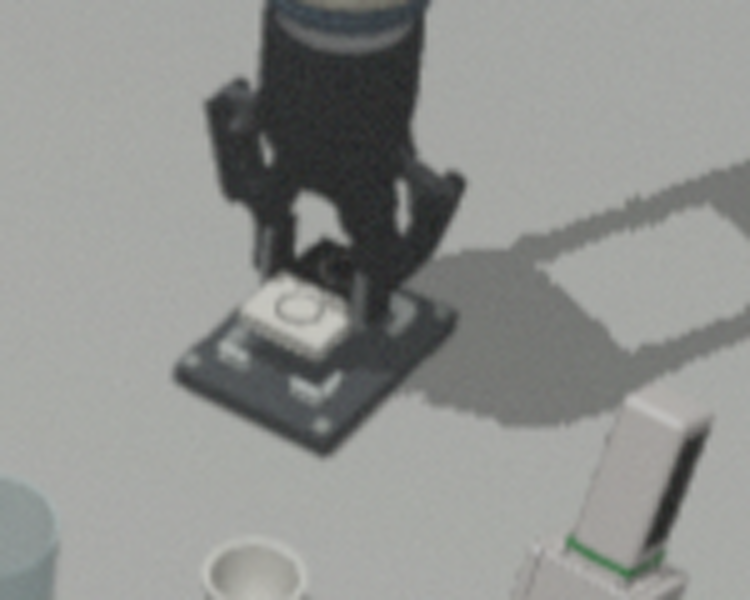

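Emit:
apply_moves([
  [[0.4,0,5],0,-1],
  [[0,0,4],0,-1],
  [[0,0,3],0,-1],
  [[0,0,2],0,-1],
  [[0,0,2],0,-1],
  [[0,0,0],0,-1],
  [[0,0,0],0,-1],
])

```text
t: 11.75
tcp_pos: [471.4, 27.5, 191.7]
eef_rot: [[-0.923, -0.385, 0.0], [-0.385, 0.923, -0.0], [-0.0, -0.0, -1.0]]
force: [-0.3, -0.3, -1.1]
opening: 45.8
```

Run:
```python
from h import *
s=get_state();c=grab("wrist","w9");  print(s["tcp_pos"],s["force"])
```

```text
[471.42183967  27.54760349 191.70718219] [-0.33809519 -0.34156187 -1.12106028]
```

View pics/w9.png

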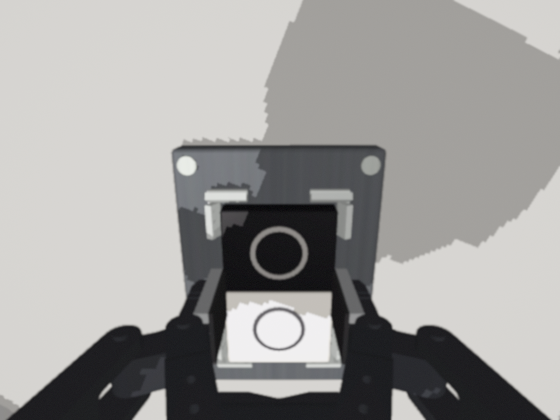

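Emit:
apply_moves([
  [[0,0,1],0,-1],
  [[0,0,1],0,-1],
  [[0,0,1],0,-1],
  [[0,0,0],0,-1],
  [[0,0,0],0,-1],
])

```text
t: 12.3
tcp_pos: [471.4, 27.5, 188.6]
eef_rot: [[-0.923, -0.385, -0.0], [-0.385, 0.923, -0.0], [0.0, 0.0, -1.0]]
force: [0.5, -0.8, -0.4]
opening: 46.1
```

Emit:
apply_moves([
  [[0,0,0.7],0,-1],
  [[0,0,0.5],0,-1],
  [[0,0,0],0,-1],
  [[0,0,0],0,-1],
])

```text
t: 12.7
tcp_pos: [471.4, 27.5, 187.8]
eef_rot: [[-0.923, -0.385, 0.0], [-0.385, 0.923, 0.0], [-0.0, -0.0, -1.0]]
force: [-1.9, -0.3, 1.7]
opening: 45.9
```

Emit:
apply_moves([
  [[0,0,0],0,0.15],
  [[0,0,0],0,0.25],
  [[0,0,0],0,0.35],
  [[0,0,0],0,0.35],
  [[0,0,0],0,0.35],
])

```text
t: 13.2
tcp_pos: [471.4, 27.6, 187.4]
eef_rot: [[-0.923, -0.385, -0.0], [-0.385, 0.923, 0.0], [0.0, 0.0, -1.0]]
force: [-0.6, -0.2, -0.6]
opening: 57.6
```

Run:
```python
from h import *
s=get_state();c=grab("wrist","w10");  print(s["tcp_pos"],s["force"])
```

```text
[471.39156894  27.57037372 187.41785395] [-0.57112842 -0.24074162 -0.55432354]
```

View pics/w10.png

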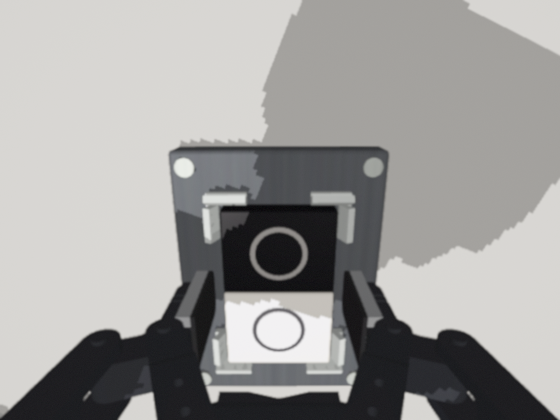

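Emit:
apply_moves([
  [[0,0,-4],0,0.35],
  [[0,0,-10],0,0.35],
  [[0,0,-20],0,0.35],
  [[0,0,-25],0,0.35],
  [[0,0,-25],0,0.35],
  [[0,0,-20],0,0.35],
  [[0,0,0],0,0.35],
  [[0,0,0],0,0.35],
])

```text
t: 14.05
tcp_pos: [471.4, 27.5, 291.9]
eef_rot: [[-0.923, -0.385, 0.001], [-0.385, 0.923, -0.0], [-0.001, -0.001, -1.0]]
force: [-0.3, -0.2, -0.1]
opening: 57.4
```

Run:
```python
from h import *
s=get_state();c=grab("wrist");  print(s["tcp_pos"],s["q"])
pickle.dump((s,c),open("w11.pkl","wb"))
im=c["frame"][:,:,::-1]
cv2.imwrite("pics/w11.png",cv2.resize(im[120:300,200:360],None,fx=4,fy=3.3,interpolation=cv2.INTER_CUBIC))
_,t=pickle.load(open("top0.pkl","rb"));t["W"]=t["world_from_camera"]
_,sc=pickle.load(open("scene0.pkl","rb"));sc["W"]=sc["world_from_camera"]
# dock/meter point clouds
for nm,c,(x0,x1,y0,y1) in(("top",t,(135,200,215,275)),("scene",sc,(340,420,220,325))):
    ys,xs=np.mgrid[y0:y1,x0:x1]; P=depthpts(c,np.c_[xs.ravel(),ys.ravel()])
    np.save(nm+"_pc.npy",P)
    for lo,hi in((40,70),(70,100),(100,120),(120,140),(140,160),(160,200)):
        Q=P[(P[:,2]>lo)&(P[:,2]<hi)]
        if len(Q):print(nm,lo,hi,len(Q),Q.mean(0),Q.min(0),Q.max(0))
```

```text
[471.43968295  27.54271377 291.94518904] [-1.37010557e-02 -2.52218316e-01  1.75508385e+00 -5.10442346e-06
  1.63745924e+00 -1.97989316e+00]
top 40 70 76 [523.45877946 271.94464581  55.70064123] [496.70893051 253.88660914  40.04718171] [547.12997332 315.78397619  69.79144549]
top 70 100 228 [510.40714654 274.04797115  90.09248607] [482.24498025 251.5085361   70.02238992] [536.74308714 315.12909581  99.99283018]
top 100 120 103 [508.89119433 279.94012132 105.68856807] [482.96708882 259.3990789  100.02469433] [527.03657733 312.34007415 119.73099474]
top 120 140 61 [494.50353796 269.78511082 129.85758599] [471.36812804 256.64951958 120.01629679] [507.59580923 293.59628625 139.12183577]
top 140 160 115 [476.72546615 267.28907801 153.66648846] [454.23471749 254.25858632 140.30808597] [499.38060224 291.68219634 159.99144476]
top 160 200 181 [476.01430229 272.84504873 164.82773735] [456.2309714  255.77464677 160.00040559] [491.72175775 288.3751271  170.40244433]
scene 40 70 302 [524.16991325 300.13186527  57.24730527] [476.72028537 269.23808295  40.04228415] [550.12045706 325.36448764  69.91247783]
scene 70 100 495 [515.47712418 295.45844291  86.41222872] [470.088384   252.48382009  70.01819176] [538.20707593 321.46311206  99.79414086]
scene 100 120 243 [507.86348347 291.11149747 107.77677762] [470.71145573 266.26925042 100.01772873] [531.61991255 317.31397093 119.98462937]
scene 120 140 170 [496.57332242 287.35435011 130.49534764] [462.5442578  267.93993136 120.19409591] [509.85790007 299.40068558 139.8920563 ]
scene 140 160 187 [489.20633458 284.89522901 150.56324898] [458.65695469 264.38641162 140.06690709] [504.11580594 297.35666049 159.89036967]
scene 160 200 154 [480.48764014 279.09927478 165.4277003 ] [458.34686807 259.23559602 160.17707797] [496.48449417 294.57258249 171.83866812]
```

View pics/w11.png

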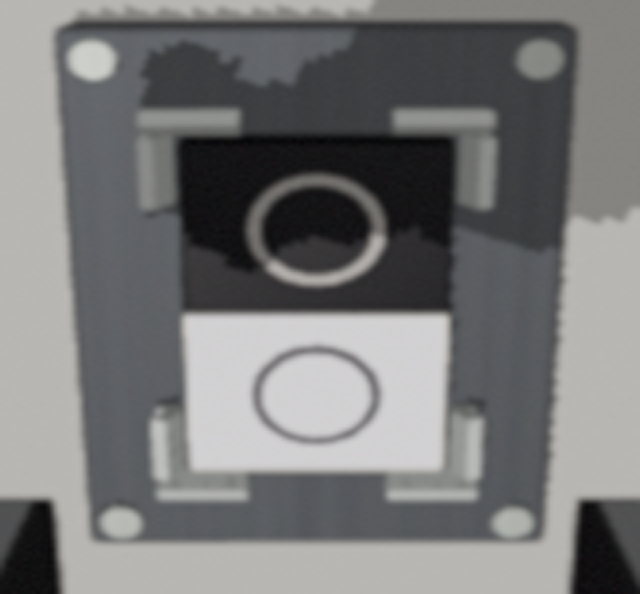

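Emit:
apply_moves([
  [[-4,8.5,-15],0,0.35],
  [[-9,18.5,-20],0,0.35],
  [[-9,18.5,-20],0,0.35],
  [[-9,18.5,-20],0,0.35],
  [[-9,18.5,-20],0,0.35],
  [[-9,18.5,-13],0,0.35],
  [[-9,18.5,0],0,0.35],
  [[-9,18.5,0],0,0.35],
  [[-9,18.5,0],0,0.35],
  [[-9,18.5,0],0,0.35],
  [[-9,18.5,0],0,0.35],
  [[-9,18.5,0],0,0.35],
  [[-4,10,0],0,0.35],
  [[0,0,0],0,0.35],
  [[0,0,0],0,0.35],
])

```text
t: 15.6
tcp_pos: [484.5, 273.5, 399.4]
eef_rot: [[-0.923, -0.385, -0.0], [-0.385, 0.923, -0.001], [0.001, -0.0, -1.0]]
force: [0.1, -0.1, 0.0]
opening: 57.6
```

Run:
```python
from h import *
s=get_state();c=grab("wrist","w12");  print(s["tcp_pos"],s["q"])
pickle.dump((s,c),open("w12.pkl","wb"))
s1,c1=pickle.load(open("w11.pkl","rb"))
print("spot",onplane(c1,[279.25,239.4],24), "black",onplane(c1,[279.0,120+229.5/3.3],24))
```

```text
[484.53761641 273.52845827 399.39045585] [ 4.52890517e-01 -2.72096485e-02  1.36084544e+00 -3.96312813e-04
  1.80867199e+00 -1.51368962e+00]
spot [[489.0395539   34.67932235  24.        ]] black [[453.91565253  19.79585927  24.        ]]
```

View pics/w12.png

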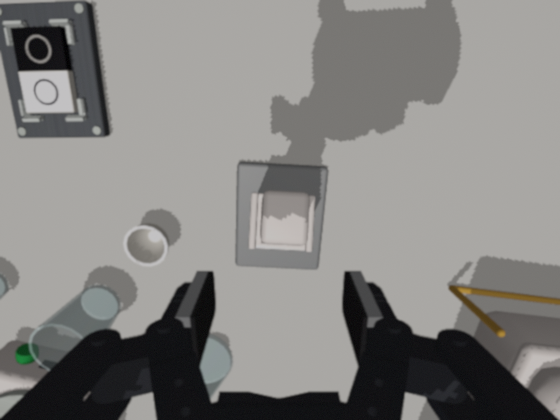

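Run:
```python
from h import *
s,c=pickle.load(open("w12.pkl","rb"))
im=c["frame"][:,:,::-1]
cv2.imwrite("pics/w12z.png",cv2.resize(im[155:275,225:340],None,fx=5,fy=5,interpolation=cv2.INTER_CUBIC))
for uv in([262,205],[285,205],[305,215],[285,193],[285,243]): print(uv,depthpts(c,np.array([uv])))
```

```text
[262, 205] [[472.80123654 256.59287138 160.8181545 ]]
[285, 205] [[466.73479598 269.68294956 162.59284775]]
[305, 215] [[467.51639079 283.55857567 164.09844192]]
[285, 193] [[460.34440939 267.02649342 159.60285094]]
[285, 243] [[487.62310379 278.42074573 169.6879874 ]]
```

View pics/w12z.png

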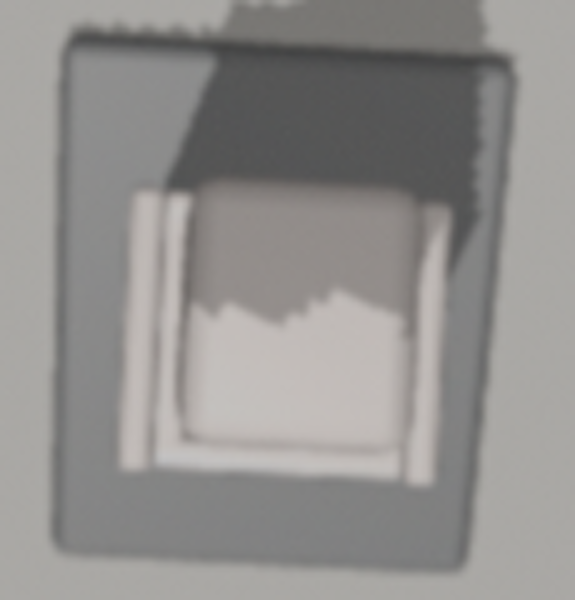

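Run:
```python
from h import *
s,c=pickle.load(open("w12.pkl","rb"))
ys,xs=np.mgrid[194:243,266:305]; P=depthpts(c,np.c_[xs.ravel(),ys.ravel()])
ce=np.median(P,0); Q=P[np.abs(P[:,2]-ce[2])<8]
A=np.c_[Q[:,:2],np.ones(len(Q))]; k,*_=np.linalg.lstsq(A,Q[:,2],rcond=None)
n=np.array([-k[0],-k[1],1]); n/=np.linalg.norm(n); print("axis",n,"tilt",np.degrees(np.arccos(n[2])),"dir",np.degrees(np.arctan2(n[1],n[0])))
cor=np.array([[265,191.4],[308,193],[306,245],[262,243]])
sl=slopes(c,cor); d=np.c_[sl[:,0],-sl[:,1],-np.ones(4)]@c["W"][:3,:3].T; o=c["W"][:3,3]
t=(k[2]+k[:2]@o[:2]-o[2])/(d[:,2]-d[:,:2]@k[:2]); C=o+d*t[:,None]; print(C, C.mean(0))
print([np.linalg.norm(C[i]-C[i-1]) for i in range(4)])
e=C[1]-C[0]+C[2]-C[3]; print("y dir",np.degrees(np.arctan2(e[1],e[0])))
print("grip",C.mean(0)-30*n)
f=np.array([[65,40],[513,62],[465,570],[55,548]])/5+[225,155]; F=onplane(c,f,12); print(F,F.mean(0))
print("dock x",np.degrees(np.arctan2(*((F[3]-F[0]+F[2]-F[1])[1::-1]))))
```

```text
axis [-0.33810577 -0.12016537  0.93340494] tilt 21.02803964049624 dir -160.43439878931608
[[464.13483137 255.09116835 159.8601281 ]
 [454.77607081 280.26972917 159.71157537]
 [483.19173432 290.67296975 171.3438355 ]
 [492.44680217 264.95981181 171.38600443]] [473.63735967 272.74841977 165.57538585]
[np.float64(32.121700445769314), np.float64(26.862025086577088), np.float64(32.41892692939692), np.float64(27.32809086291322)]
y dir 110.09017392212506
grip [483.78053273 276.35338087 137.5732378 ]
[[485.67106058 227.8084678   12.        ]
 [454.08126322 315.34758911  12.        ]
 [564.98967773 355.51222763  12.        ]
 [595.99944033 266.71480603  12.        ]] [525.18536047 291.34577264  12.        ]
dock x 19.667106896657625
```

Emit:
apply_moves([
  [[-0.6,2.8,0],3,0.35],
  [[0,0,15],0,0.35],
  [[0,0,20],0,0.35],
  [[0,0,20],0,0.35],
  [[0,0,20],0,0.35],
  [[0,0,15],0,0.35],
  [[0,0,10],0,0.35],
  [[0,0,7],0,0.35],
  [[0,0,0],0,0.35],
  [[0,0,0],0,0.35],
])

```text
t: 16.65
tcp_pos: [484.3, 276.5, 293.2]
eef_rot: [[-0.942, -0.336, 0.001], [-0.336, 0.942, 0.0], [-0.001, 0.0, -1.0]]
force: [-0.1, -0.6, 0.2]
opening: 57.4
```

Run:
```python
from h import *
s=get_state();c=grab("wrist","w13");  print(s["tcp_pos"],s["force"])
t=grab("scene"); im=t["frame"][:,:,::-1]
cv2.imwrite("pics/s13.png",cv2.resize(im[180:330,320:450],None,fx=4,fy=4,interpolation=cv2.INTER_CUBIC))
```

```text
[484.26117012 276.47548073 293.205587  ] [-0.093444  -0.6250504  0.1830755]
```

View pics/w13.png

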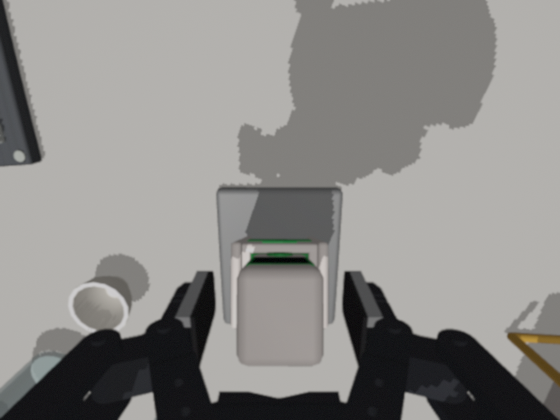

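View pics/s13.png

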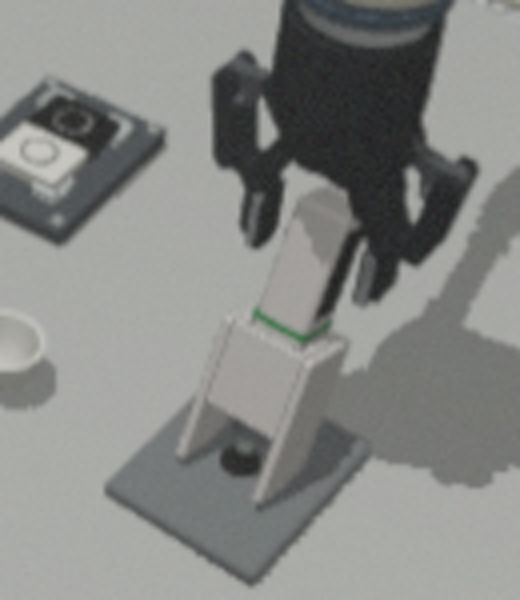

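Emit:
apply_moves([
  [[0,0,0],0,0.0],
  [[0,0,0],0,-0.3],
  [[0,0,0],0,-0.6],
  [[0,0,0],0,-1],
  [[0,0,0],0,-1],
  [[0,0,0],0,-1],
  [[0,0,0],0,-1],
])

```text
t: 17.45
tcp_pos: [484.2, 276.5, 293.1]
eef_rot: [[-0.942, -0.336, 0.001], [-0.336, 0.942, 0.001], [-0.001, 0.0, -1.0]]
force: [-0.9, 1.0, 5.0]
opening: 29.5
```

Emit:
apply_moves([
  [[1.75,0,-4.68],0,-1],
  [[1.75,0,-4.68],0,-1],
  [[1.75,0,-4.68],0,-1],
  [[0,0,0],0,-1],
])

```text
t: 17.85
tcp_pos: [479.0, 274.6, 307.4]
eef_rot: [[-0.942, -0.336, 0.0], [-0.336, 0.942, 0.0], [-0.0, -0.0, -1.0]]
force: [2.1, 1.2, 0.0]
opening: 29.2
```

Emit:
apply_moves([
  [[1.75,0,-4.68],0,-1],
  [[1.75,0,-4.68],0,-1],
  [[1.75,0,-4.68],0,-1],
  [[1.75,0,-4.68],0,-1],
  [[1.75,0,-4.68],0,-1],
  [[1.75,0,-4.68],0,-1],
  [[1.75,0,-4.68],0,-1],
  [[1.75,0,-4.68],0,-1],
  [[0,0,0],0,-1],
  [[0,0,0],0,-1],
])

```text
t: 18.85
tcp_pos: [465.8, 270.0, 343.9]
eef_rot: [[-0.942, -0.336, -0.0], [-0.336, 0.942, -0.0], [0.0, -0.0, -1.0]]
force: [0.0, -0.1, -2.0]
opening: 29.6
```

Run:
```python
from h import *
s=get_state();print(s["tcp_pos"],s["force"],s["torque"])
c=grab("wrist","w14")
t=grab("scene"); im=t["frame"][:,:,::-1]
cv2.imwrite("pics/s14.png",cv2.resize(im[170:330,320:450],None,fx=4,fy=4,interpolation=cv2.INTER_CUBIC))
```

```text
[465.83890633 269.95582081 343.91643357] [ 0.01985718 -0.13725516 -1.95684994] [-0.00692953  0.01898058 -0.00627431]
```

View pics/s14.png

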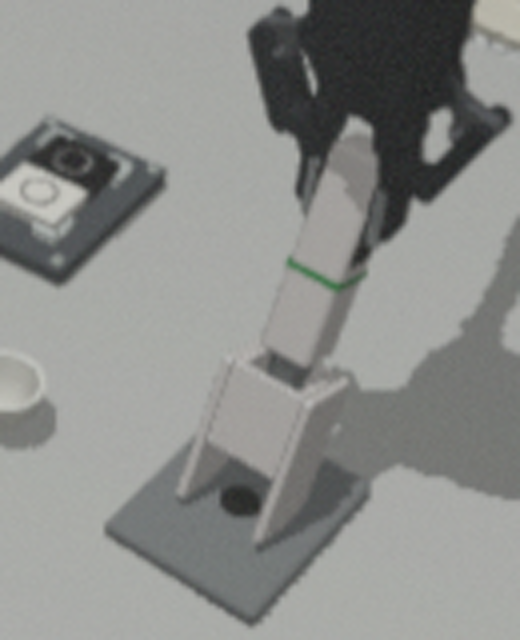

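View pics/w14.png

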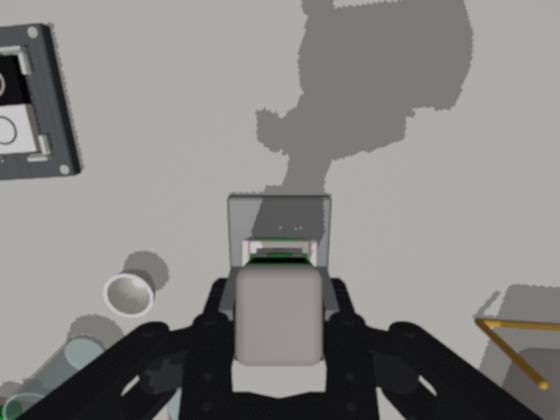

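Emit:
apply_moves([
  [[-3,0,0],0,-1],
  [[-3,0,0],0,-1],
  [[-3,0,0],0,-1],
  [[-3,0,0],0,-1],
  [[0,0,0],0,-1],
])

```text
t: 19.45
tcp_pos: [476.9, 273.9, 343.2]
eef_rot: [[-0.942, -0.337, -0.004], [-0.337, 0.942, -0.002], [0.005, -0.0, -1.0]]
force: [-5.0, -1.8, -0.5]
opening: 29.6
```

Emit:
apply_moves([
  [[-2,0,0],0,-1],
  [[-2,0,-0.5],0,-1],
  [[-2,0,-0.5],0,-1],
  [[-2,0,-0.5],0,-1],
  [[0,0,0],0,-1],
])

```text
t: 19.95
tcp_pos: [484.2, 276.6, 344.6]
eef_rot: [[-0.942, -0.337, -0.005], [-0.337, 0.942, -0.002], [0.006, -0.0, -1.0]]
force: [-6.1, -2.5, -0.3]
opening: 29.4
```

```bash
cat > tilt.py <<'E'
from h import *
import sys
tag=sys.argv[1]
s=get_state();print(s["t"],s["tcp_pos"],s["force"],s["torque"])
c=grab("wrist",tag+"w")
Pall=None
ys,xs=np.mgrid[200:400,235:325]; uv=np.c_[xs.ravel(),ys.ravel()]; P=depthpts(c,uv)
T=(P-s["tcp_pos"])@s["eef_rot"]; z=c["z_map"][uv[:,1],uv[:,0]]; g=c["frame"][uv[:,1],uv[:,0]].mean(1)
m=(z>0)&(g>90)&(T[:,2]<145)&(T[:,2]>105)&(abs(T[:,1])<13)
Q=T[m]
for _ in range(5):
    k,*_=np.linalg.lstsq(np.c_[Q[:,:2],np.ones(len(Q))],Q[:,2],rcond=None)
    r=Q[:,2]-np.c_[Q[:,:2],np.ones(len(Q))]@k; Q=Q[abs(r)<max(1.0,2.5*np.median(abs(r)))]
print(len(Q),"tilt about jaw axis deg (+ = lean to tool +x)",np.degrees(np.arctan(k[0])),"about x",np.degrees(np.arctan(k[1])),Q.mean(0),Q.min(0),Q.max(0))
t=grab("scene"); im=t["frame"][:,:,::-1]
cv2.imwrite(f"pics/{tag}s.png",cv2.resize(im[150:330,310:460],None,fx=3.3,fy=3.3,interpolation=cv2.INTER_CUBIC))
E
python3 tilt.py a1
```

```text
19.95 [484.2181187  276.57738822 344.64493781] [-6.06778329 -2.51366541 -0.25145176] [-0.52562697  1.37373966  0.05914688]
6014 tilt about jaw axis deg (+ = lean to tool +x) 16.49298247470025 about x 0.22459403751923557 [ 11.03033651  -0.13540226 127.0222778 ] [ -4.88611994 -12.99920078 121.90608356] [ 26.31674865  12.99256839 132.33715815]
```

View pics/a1s.png

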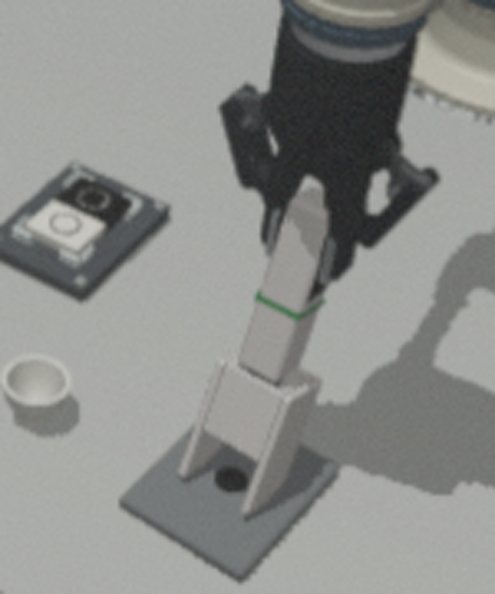

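Emit:
apply_moves([
  [[-2,0,-0.5],0,-1],
  [[-2,0,-0.5],0,-1],
  [[-2,0,-0.5],0,-1],
  [[-2,0,-0.4],0,-1],
  [[-2,0,-0.4],0,-1],
  [[-2,0,-0.4],0,-1],
  [[-2,0,-0.3],0,-1],
  [[-2,0,-0.3],0,-1],
  [[0,0,0],0,-1],
])

```text
t: 20.95
tcp_pos: [499.3, 281.9, 348.1]
eef_rot: [[-0.942, -0.337, -0.005], [-0.337, 0.942, -0.002], [0.006, -0.0, -1.0]]
force: [-6.0, -1.9, 0.9]
opening: 29.2
```

```bash
python3 tilt.py a2
```

```text
20.95 [499.25093567 281.91774013 348.08926103] [-5.99012128 -1.86175821  0.91715432] [-0.61725391  1.56599949  0.01154114]
5749 tilt about jaw axis deg (+ = lean to tool +x) 8.140331432951333 about x 0.5426733075573579 [  8.67447592  -0.13049761 125.62880819] [ -7.83441031 -12.99839177 122.74315356] [ 24.40640879  12.99737258 128.83136155]
```

View pics/a2s.png

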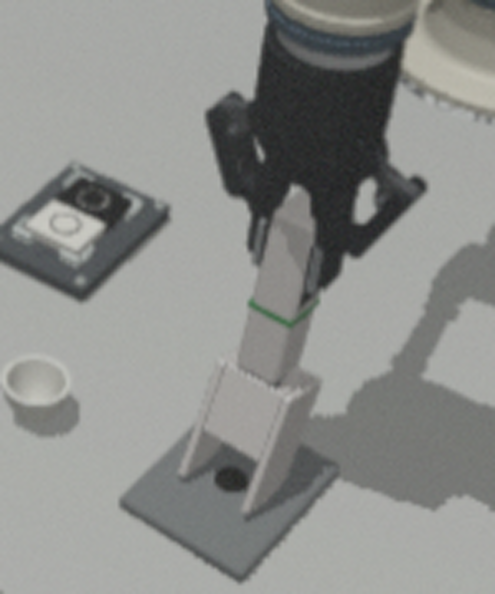

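Emit:
apply_moves([
  [[-2,0,-0.3],0,-1],
  [[-2,0,-0.3],0,-1],
  [[-2,0,-0.2],0,-1],
  [[-2,0,-0.2],0,-1],
  [[-2,0,-0.1],0,-1],
  [[-2,0,0],0,-1],
  [[-2,0,0],0,-1],
  [[-2,0,0],0,-1],
  [[0,0,0],0,-1],
])

```text
t: 21.95
tcp_pos: [514.5, 287.4, 349.6]
eef_rot: [[-0.942, -0.336, -0.004], [-0.336, 0.942, -0.001], [0.004, -0.0, -1.0]]
force: [-4.6, -2.0, 0.7]
opening: 29.4
```

```bash
python3 tilt.py a3
```

```text
21.95 [514.53520621 287.37439619 349.63658925] [-4.55298026 -1.96125171  0.69553663] [-0.46786349  1.27793537 -0.0168763 ]
5236 tilt about jaw axis deg (+ = lean to tool +x) -0.730088312068489 about x 0.45869229893767555 [  6.56516471  -0.17122548 124.42946367] [-10.09930874 -12.9819265  123.39902597] [ 22.03822826  12.99947083 125.6378141 ]
```

Emit:
apply_moves([
  [[3,0,-2],0,-1],
  [[0,0,-5],0,-1],
  [[0,0,-10],0,-1],
  [[0,0,-15],0,-1],
  [[0,0,-15],0,-1],
  [[0,0,-15],0,-1],
  [[0,0,-10],0,-1],
  [[0,0,0],0,-1],
  [[0,0,0],0,-1],
])

```text
t: 22.95
tcp_pos: [512.2, 286.5, 421.9]
eef_rot: [[-0.942, -0.336, 0.0], [-0.336, 0.942, 0.0], [-0.0, -0.0, -1.0]]
force: [0.2, 0.0, -2.8]
opening: 29.4
```

```bash
python3 tilt.py a4
```

```text
22.95 [512.20123239 286.47993229 421.87795007] [ 0.157297    0.02335121 -2.79473307] [ 0.00033196 -0.05172068 -0.0261826 ]
5253 tilt about jaw axis deg (+ = lean to tool +x) -0.33668729255450175 about x 0.46371051855033407 [  6.53927459  -0.14097549 124.47679189] [-10.01180912 -12.99668992 123.45295114] [ 21.7166127   12.99981563 125.61070323]
```

View pics/a4s.png

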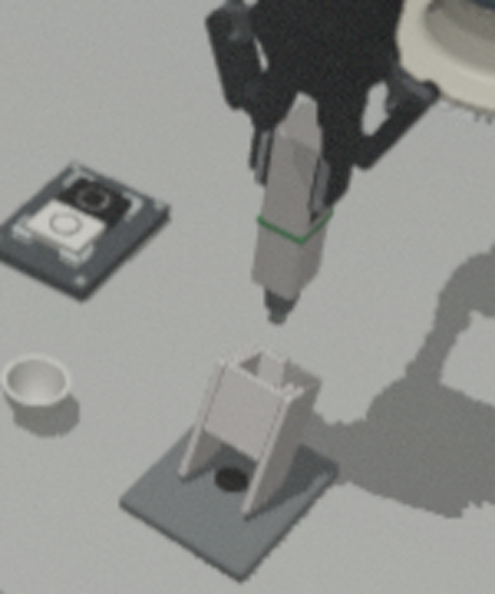

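View pics/a4w.png

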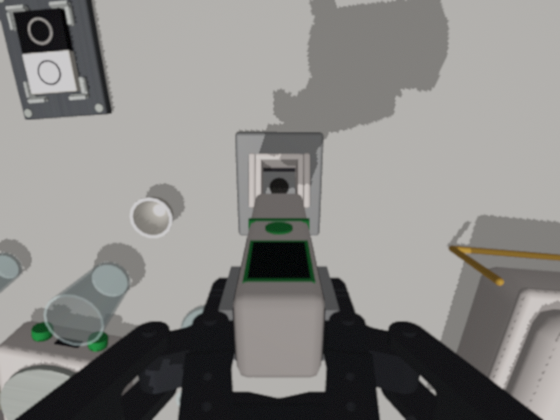

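Emit:
apply_moves([
  [[3.8,-8.8,0],0,-1],
  [[7.7,-17.6,0],0,-1],
  [[7.7,-17.6,0],0,-1],
  [[7.7,-17.6,0],0,-1],
  [[7.7,-17.6,0],0,-1],
  [[7.7,-17.6,0],0,-1],
  [[7.7,-17.6,0],0,-1],
  [[7.7,-17.6,0],0,-1],
  [[7.7,-17.6,0],0,-1],
  [[7.7,-17.6,0],0,-1],
  [[7.7,-17.6,0],0,-1],
  [[7.7,-17.6,0],0,-1],
  [[7.7,-17.6,0],0,-1],
  [[4.2,-9.2,0],0,-1],
  [[0,0,0],0,-1],
])

```text
t: 24.55
tcp_pos: [494.2, 35.2, 421.9]
eef_rot: [[-0.943, -0.334, 0.0], [-0.334, 0.943, -0.0], [-0.0, -0.0, -1.0]]
force: [0.1, 0.9, -1.6]
opening: 29.2
```

Emit:
apply_moves([
  [[0,0,10],0,-1],
  [[0,0,20],0,-1],
  [[0,0,20],0,-1],
  [[0,0,20],0,-1],
  [[0,0,15],0,-1],
  [[0,0,8],0,-1],
  [[0,0,0],0,-1],
  [[0,0,0],0,-1],
])

```text
t: 25.35
tcp_pos: [494.8, 37.0, 329.5]
eef_rot: [[-0.942, -0.337, 0.001], [-0.337, 0.942, 0.0], [-0.001, -0.0, -1.0]]
force: [-0.7, -0.6, -1.1]
opening: 29.1
```

```bash
python3 tilt.py a5
python3 - <<'E'
from h import *
for n,(x0,x1,y0,y1) in(("scene",(270,400,120,250)),("top",(230,310,210,300))):
    c=grab(n); im=c["frame"][:,:,::-1]; pickle.dump(c,open(n+"5.pkl","wb"))
    k=600//(y1-y0); cv2.imwrite(f"pics/{n}5.png",cv2.resize(im[y0:y1,x0:x1],None,fx=k,fy=k,interpolation=cv2.INTER_CUBIC)); print(n,k,x0,y0)
    print(proj(c,[[489,34.7,24],[489,34.7,53]]))
E
```

```text
25.35 [494.77031604  37.0079314  329.51716816] [-0.73966438 -0.5571481  -1.12006514] [ 0.05439432 -0.02417293  0.03555666]
5235 tilt about jaw axis deg (+ = lean to tool +x) -0.26368646952845975 about x 0.3524307544605986 [  6.66181342  -0.156026   124.44190861] [ -9.97247646 -12.99989155 123.43612743] [ 22.82512749  12.9938306  125.55277483]
scene 4 270 120
[[328.54112558 217.92597761]
 [329.24371004 209.01197251]]
top 6 230 210
[[267.86977311 253.77199186]
 [267.59310412 253.11103427]]
```

View pics/scene5.png

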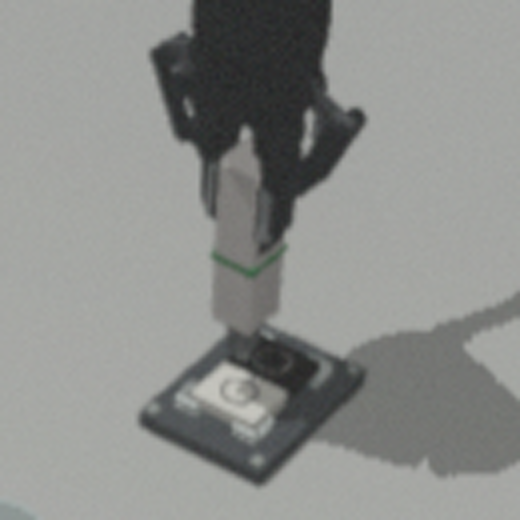

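View pics/a5w.png

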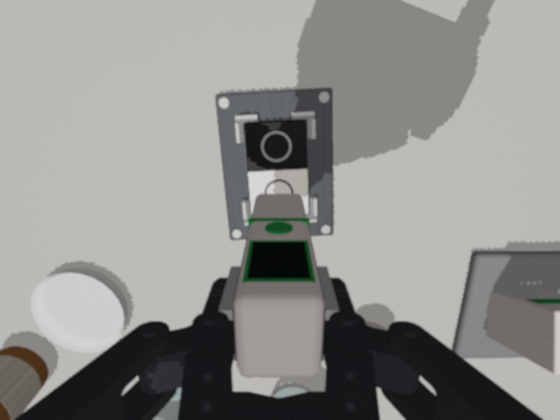

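Emit:
apply_moves([
  [[0,0,6],0,-1],
  [[0,0,6],0,-1],
  [[0,0,4],0,-1],
  [[0,0,3],0,-1],
  [[0,0,0],0,-1],
  [[0,0,0],0,-1],
])

```text
t: 26.15
tcp_pos: [494.7, 36.8, 309.8]
eef_rot: [[-0.942, -0.336, -0.0], [-0.336, 0.942, 0.0], [0.0, 0.0, -1.0]]
force: [-0.3, -0.6, -2.2]
opening: 29.7
```

Run:
```python
from h import *
s=get_state(); print(s["tcp_pos"],s["force"])
ims=[grab("scene")["frame"].astype(float) for _ in range(4)]
c=grab("scene"); im=np.mean(ims,0).astype(np.uint8)[:,:,::-1]
cv2.imwrite("pics/s6.png",cv2.resize(im[185:235,300:365],None,fx=12,fy=12,interpolation=cv2.INTER_CUBIC))
print(get_state()["t"])
```

```text
[494.67790146  36.8352419  309.81372803] [-0.27547613 -0.5991954  -2.21419501]
26.4
```

View pics/s6.png

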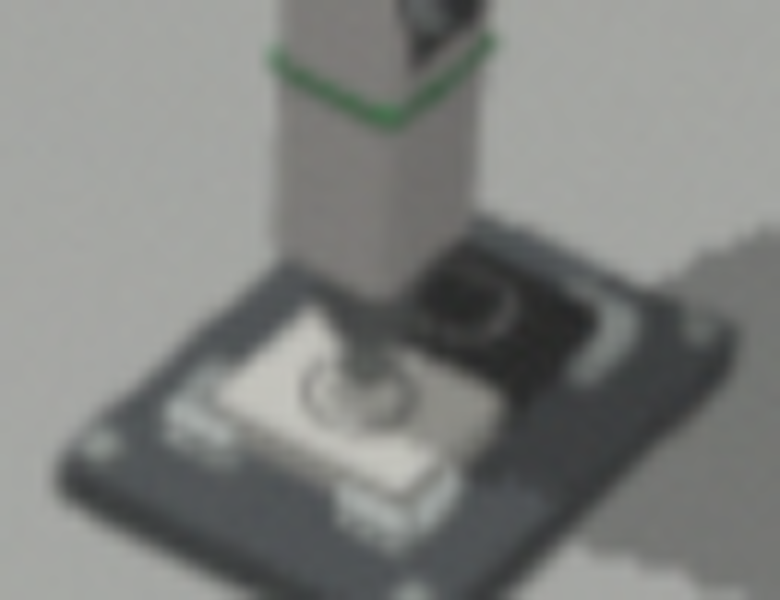

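Emit:
apply_moves([
  [[-0.7,-0.7,2],0,-1],
  [[0,0,2],0,-1],
  [[0,0,1],0,-1],
  [[0,0,0],0,-1],
  [[0,0,0],0,-1],
])

```text
t: 26.9
tcp_pos: [495.6, 36.4, 304.8]
eef_rot: [[-0.942, -0.336, -0.0], [-0.336, 0.942, 0.0], [0.0, 0.0, -1.0]]
force: [-0.3, -0.6, -1.3]
opening: 29.1
```

Emit:
apply_moves([
  [[0,0,1],0,-1],
  [[0,0,0],0,-1],
  [[0,0,0],0,-1],
])

```text
t: 27.2
tcp_pos: [495.6, 36.4, 303.9]
eef_rot: [[-0.942, -0.336, -0.0], [-0.336, 0.942, 0.0], [0.0, 0.0, -1.0]]
force: [-0.8, 0.3, -1.6]
opening: 29.4
```

Emit:
apply_moves([
  [[0,0,1],0,-1],
  [[0,0,0],0,-1],
  [[0,0,0],0,-1],
])

```text
t: 27.5
tcp_pos: [495.6, 36.4, 303.1]
eef_rot: [[-0.942, -0.336, 0.0], [-0.336, 0.942, 0.0], [-0.0, -0.0, -1.0]]
force: [-1.1, 0.3, -0.6]
opening: 29.4
```

```bash
cat > look.py <<'E'
from h import *
import sys
F=[];ims=[]
for _ in range(6):
    F.append(get_state()["force"]); ims.append(grab("scene")["frame"].astype(float))
print(np.mean(F,0),get_state()["tcp_pos"],get_state()["t"])
im=np.mean(ims,0).astype(np.uint8)[:,:,::-1]
cv2.imwrite(f"pics/{sys.argv[1]}.png",cv2.resize(im[185:235,300:365],None,fx=12,fy=12,interpolation=cv2.INTER_CUBIC))
E
python3 look.py l1
```

```text
[-0.52417637 -0.21149844 -0.41826393] [495.57800294  36.41087687 302.95636162] 27.8
```

View pics/l1.png

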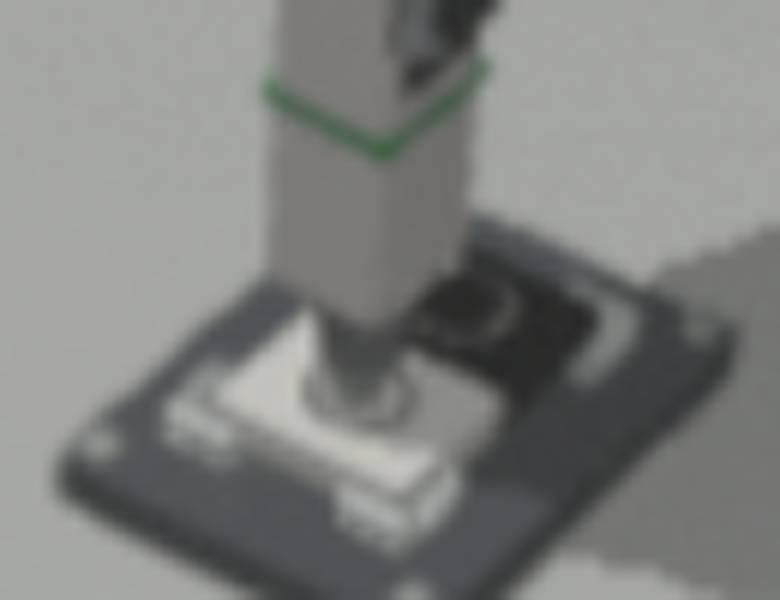

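Emit:
apply_moves([
  [[0,0,0.5],0,-1],
  [[0,0,0.5],0,-1],
  [[0,0,0.5],0,-1],
  [[0,0,0.5],0,-1],
  [[0,0,0],0,-1],
  [[0,0,0],0,-1],
])

```text
t: 28.4
tcp_pos: [495.6, 36.4, 301.0]
eef_rot: [[-0.942, -0.336, 0.0], [-0.336, 0.942, 0.0], [-0.0, -0.0, -1.0]]
force: [-0.3, -0.6, 2.2]
opening: 29.1
```

```bash
python3 look.py l2
```

```text
[-0.46526172  0.32433576  1.48602275] [495.57183142  36.40309316 300.93100532] 28.7
```

Emit:
apply_moves([
  [[0,0,0.4],0,-1],
  [[0,0,0.4],0,-1],
  [[0,0,0.4],0,-1],
  [[0,0,0],0,-1],
  [[0,0,0],0,-1],
  [[0,0,0],0,-1],
])

```text
t: 29.3
tcp_pos: [495.6, 36.4, 299.8]
eef_rot: [[-0.942, -0.336, 0.0], [-0.336, 0.942, 0.0], [-0.0, -0.0, -1.0]]
force: [-0.7, -0.2, 2.7]
opening: 29.5
```

```bash
python3 look.py l3; python3 tilt.py a6
```

```text
[-0.48770921 -0.19871195  2.37876816] [495.57717852  36.41318242 299.68242144] 29.6
29.6 [495.57717852  36.41318242 299.68242144] [-0.56651543 -0.41877959  2.47861198] [0.01619282 0.07419188 0.00709824]
5211 tilt about jaw axis deg (+ = lean to tool +x) -0.3676267230276243 about x 0.43895848496101336 [  6.6074778   -0.15057106 124.43699528] [ -9.94960798 -12.99977203 123.42364289] [ 22.34159744  12.98077797 125.55625488]
```

View pics/l3.png

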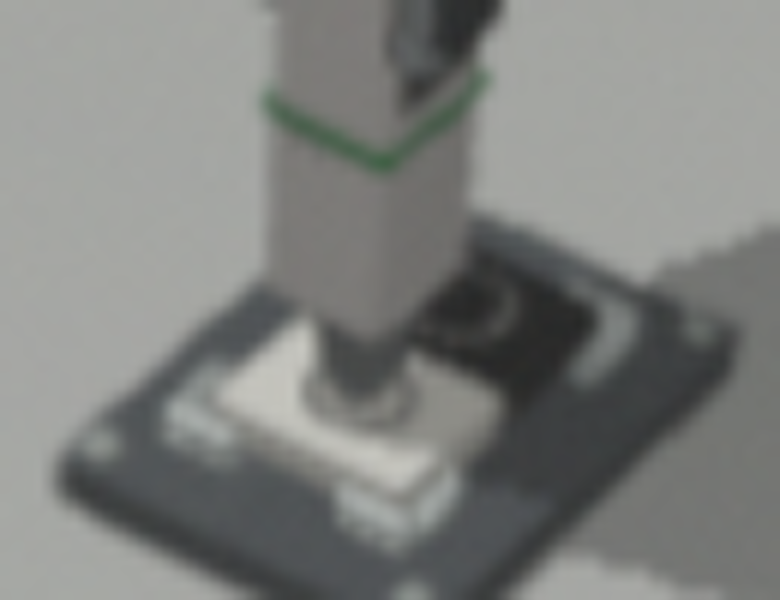

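View pics/a6w.png

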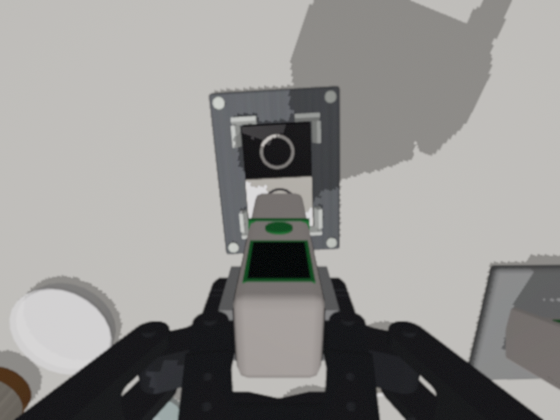

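```bash
python3 -c "
from rig import *
s=get_state();print(s['t'],s['force'],s['joint_velocities'].round(4),s['opening'])
print(job_done())"
```

```text
29.7 [0.45899387 0.25557287 2.73401394] [-0.0011  0.0001 -0.     -0.0008  0.0013  0.0001] 29.84272702601321
the job is handed in; nothing more can be done
None
```

The check tile is seated in the pocket, and I handed the job in at 29.7 s with the meter still held upright on the white spot. `job_done()` reported no verdict.

- **Tile:** I gripped it across its 48 mm sides, laid it face up in the pocket with its white half away from the robot, and let go. The wrist picture afterwards showed it flat and square inside all four corner pieces. The two printed rings measured 38.1 mm apart, against 38 mm expected.
- **Meter:** The gripper always points straight down, so the meter came out of the dock still leaning about 20°. I drew it 55 mm and pushed its nose cone against the sleeve rim with about 6 N. That turned it upright in the fingers, and I then lifted it clear.
- **Last checks:**
  - **Tilt:** the meter was within about 0.5° (0.01 rad) of upright.
  - **Press:** the nose pressed with about 4.2 N, which puts it roughly 4 mm in. That is worked out from the wrist force less the meter's weight, because the nose's travel cannot be seen directly.
  - **Arm:** it was still.
- **Nose position, less certain:** the scene camera puts the nose tip inside the ring, about 2 mm or less from its centre, read by eye from a coarse picture. The wrist camera cannot see the tip. One earlier hover picture suggested about 2.4 mm off where the wrist measurement said it was aligned, so I corrected by about 1 mm.
- **Other objects:** I did not knowingly touch the green tile, glassware, dish, crucible or bottle, but I did not measure their positions again at the end.

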